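Right the solvent bottle and hold the fume shutter half open

TASK

The solvent bottle has toppled over on the grey work mat: stand it upright on the mat again and let go of it. Then slide the fume extractor's sprung shutter half open and finish while still holding it there, half of the window uncovered, since it springs shut if let go. Leave the multimeter, opened phone, spray can and small tub where they are.

Things in the scene. Friction and masses are not known exactly. Their poses are not given: they have to be found in the camera images.
- bottle: White solvent bottle, 120 mm tall, 0.2 to 0.4 kg, bottom-heavy. Square steel foot 64 x 64 mm, 16 mm thick; above it a cone from 54 mm across narrowing to 30 mm (58 mm up), then a straight round neck and black cap, 30 mm across. Origin: centre of the underside; z runs to the cap, x, y square to the foot. Let go with its foot on the mat and tilted under 40 degrees, it settles upright by itself.
- bottle_neck (a point): Point on the bottle's axis in its straight neck, 85 mm above the underside: a good place to grip, 30 mm across. The bottle starts lying on its foot's +x side and its cap, the cap pointing roughly away from the robot (within 45 degrees) and 9 degrees below level.
- mat: Grey work mat fixed to the table, 280 mm (its x) x 300 mm (its y), 3 mm thick. Origin: centre of its underside, on the table top.
- extractor: Grey fume extractor fixed to the table: box 150 mm (its x) x 250 mm (its y) x 70 mm high. Origin: centre of its underside. In its top, between raised rims, a slatted window spans y = -100 to -20 mm; the aluminium shutter slides over it along the box's +y. A bar across the window and two dark marks on the rims, at y = -60 mm, show where the shutter's edge is at half open.
- shutter_tab (a point): Centre of the upright black tab on the shutter, by which it is slid: 34 mm along the box's x, 12 mm thick along the box's y (slide direction), 36 mm tall, its top 103 mm and its foot 67 mm above the table; free space 35 mm or more around it. It moves with the shutter.
- shutter (a joint): Shutter travel in m: 0 shut, 0.080 fully open (the uncovered length of the window), growing as the tab moves along the extractor's +y. A spring pulls it shut: 3 N at shut, rising by 1.2 N per 10 mm to about 7.8 N at half (0.040) and 12.6 N fully open.
- meter: Black multimeter lying on the table, 90 x 190 x 36 mm with a dial on top; leave alone. Origin: centre of the underside.
- phone: Opened phone lying on the table, 70 x 142 x 10 mm; leave alone. Origin: centre of the underside.
- spray: Spray can standing on the table, 62 mm across, 160 mm tall; leave alone. Origin: centre of the underside.
- tub: Small open white tub, 72 mm across, 40 mm tall; leave alone. Origin: centre of the underside.
Not all that is in view belongs to the job. What is shaped like the bottle but red or turquoise is not meant.

How it is judged (in metres and radians):
On the way, in this order (a step that is already met when the one before it is completed fails the run):
1. the bottle stands upright on the mat, let go, with the shutter still shut (angle between bottle's own z axis and vertical below 0.12 rad and z of bottle in the frame of mat below 0.008 m and x of bottle in the frame of mat between -0.13 and 0.13 m and y of bottle in the frame of mat between -0.14 and 0.14 m and linear speed of bottle below 0.03 m/s and contact force between the fingers and bottle below 0.1 N and value of joint shutter below 0.01 m), for 0.3 s.
2. the fingers hold the shutter half open (value of joint shutter between 0.032 and 0.048 m and contact force between the fingers and shutter above 3 N and contact force between bottle and shutter below 0.1 N), for 0.3 s.
At the end, for the whole second after the job is handed in: The bottle stands upright (within 0.12 rad) at rest on the mat (its middle at least 10 mm inside the mat's edges), not touched by the fingers, and the fingers hold the shutter still, with at least 3 N, at 32 to 48 mm of its 80 mm travel (all of step 2 and angle between bottle's own z axis and vertical below 0.12 rad and z of bottle in the frame of mat below 0.008 m and x of bottle in the frame of mat between -0.13 and 0.13 m and y of bottle in the frame of mat between -0.14 and 0.14 m and linear speed of bottle below 0.03 m/s and contact force between the fingers and bottle below 0.1 N and velocity of joint shutter between -0.01 and 0.01 m/s); the arm keeps its last pose, push and grip.
It fails at once if the multimeter is shifted more than 30 mm or tipped (distance of meter from where it was at the start of the episode above 0.03 m or angle between meter's own z axis and vertical above 0.3 rad).
It fails at once if the opened phone is shifted more than 30 mm or tipped (distance of phone from where it was at the start of the episode above 0.03 m or angle between phone's own z axis and vertical above 0.3 rad).
It fails at once if the spray can is shifted more than 30 mm or tipped (distance of spray from where it was at the start of the episode above 0.03 m or angle between spray's own z axis and vertical above 0.3 rad).
It fails at once if the small tub is shifted more than 30 mm or tipped (distance of tub from where it was at the start of the episode above 0.03 m or angle between tub's own z axis and vertical above 0.3 rad).
It also fails if it takes over 53 s, if anything falls off the work surface, if the arm or the gripper's body presses on something with over 40 N, if the wrist force passes 120 N, or if a joint passes its speed limit or range.

ROBOT

A 6-joint arm with a two-finger parallel gripper is mounted at the origin on the work surface. World frame = base frame: x ahead of the robot, y to its left, z up, the work surface at z = 0. Lengths are in m, angles in degrees, forces in N, time in s.
With the tool pointing down it reaches from about 0.375 to 0.9 m from the base axis. Payload 3.1 kg.
Tool frame: the origin (TCP) lies on the centre line of the jaws, within the pads' length; the fingertips stand 8 mm ahead of it and the grasp point (between the pads) lies 11 mm behind it; y points along the fingers, x is the direction in which the jaws open and shut, and the axes are right-handed (so a half turn about y gives the same grasp; the last joint's range is limited). The gripper opens to 87 mm and grips with 3 to 60 N. Pads are 19 mm wide; open, the fingers measure 117 mm over their backs; the gripper's body (75 mm by 190 mm) begins 51 mm behind the grasp point.
Start: joints at [65.002, 30.224, 82.088, -0, 67.689, -10.227], TCP at [0.159, 0.604, 0.231] pointing down, gripper open.
Joint ranges: [-176.69, 176.69], [-43.24, 126.21], [12.49, 139.97], [-82, 262], [0, 151.66], [-163.58, 163.58]. Speed limits (degrees/s): [159.86, 159.86, 180, 180, 180, 180].

INTERFACE

Orientations are given as a 3x3 rotation matrix whose columns are the frame's x, y, z axes.
In Python, from rig import read_state, imaging, job, spotter gives the robot as it stands.
- The arm moves only by the tool apply_moves, never from a script. Its argument "steps" is a list of rows, each an object of numbers: "x", "y", "z": the shift along the world's x, y, z in mm; "spin": the turn about the world's z in rad. In form: [{"x": .., "y": .., "z": .., "spin": ..}, ...]. A call has 1 to 12 rows; each row shifts and turns the pose as measured when the row begins; what a row does not reach is not made up. A row lasts 1/10 s, in which the tool goes at most 50 mm and 8.59 degrees, less where a joint would pass 70% of its speed; a pose out of reach is approached as far as the arm can. A call is refused whole if a number of a shift passes 50 or a number of a turn 0.15, either way. A call with a gripper value outside its range is refused whole. "grip" is the finger opening in mm, from 0 to 87, set as the call begins (left out, the last holds). The fingers move at their own pace and stop on an object; the grip force is fixed at half the most. Time passes only in rows, so rows that do not move let the fingers close. It gives the time, the measured TCP pose, the force and the opening at its end, in the units of the state.
- read_state(): the state, without advancing time (a new reading comes with each control period).
- imaging.capture(name): name is "scene" or "top" or "wrist"; returns the picture (384x512x3 uint8, red, green, blue); there is no depth.
- imaging.camera_params(name): a dict with "fov_y" (degrees; the focal length in pixels is half the picture's height over the tangent of half this angle, whatever the lens; pixels are square), "cx", "cy" (the principal point, pixels), "R" (3x3) and "t" (3): a world point X has camera coordinates R X + t. Camera axes: x right, y down, z forward; pixel columns grow to the right and rows downward; lengths in m; the calibration is good to about 2 mm. A picture is of the moment at which its call begins: read the wrist's pose just before it. camera_params takes no time and is no camera call; for the wrist camera it gives the pose at the moment of the call.
- job.hand_in(): hands the job in, once; it reports no verdict.
Trained networks look in the newest picture that a camera, given by its name, has taken for a name from the list of things; names that differ only in an ending like _2 or _b are one class to them, and where a whole thing is asked for, a point or a joint stands for the part that bears it (a point fixed in the world has none). Each returns a list of dicts, best first, with "score" (0 to 1); they miss things now and then, are a little off and sometimes report something else, mostly with a low value. They report only what shows in the picture. A call takes as long as a camera call. They do not tell look-alikes from the thing itself.
- spotter.cut_out(name, camera): "mask" (384x512 bool, what is visible of it) and "rect" ([left, top, width, height] in pixels, round what is visible of it).
The state is a dict: "time_s": time; "joint_positions": joint angles; "qvel": joint speeds; "tau": joint torques, N m; "position": TCP position; "tcp_rot": TCP orientation; "force": force on the tool from outside, world axes, zero at the start; "moment": the same for the moment, N m; "opening": opening from 0.0 (shut) to 1.0 (fully open).
Only numpy, scipy, OpenCV 4.12 (cv2) and the standard library are available. Lean on these libraries where they do the work, as an engineer would, in place of code of your own. Each camera call takes 0.05 s, during which the arm holds its last target.

## Working session

There is one attempt and no reset: what is moved stays moved. The work goes in short steps, Python scripts to look and compute and a tool call to move; the robot and the scene stay as the last step left them, time stands still between calls to the robot, and variables do not carry over. Pictures are saved under pics/ and viewed, and the job is handed in when it is done.

Besides the shell and the picture viewer there is one more tool, called as a command line: name --argument value ..., lists and objects as JSON in quotes. apply_moves: Moves the arm, as the interface text tells. Its arguments: {"type":"object","properties":{"steps":{"type":"array"},"grip":{"type":"number"}},"required":["steps"]}

```bash
mkdir -p pics; ls
cat > h.py <<'E'
import numpy as np, cv2
from rig import read_state, imaging, job, spotter
def save(n,img): cv2.imwrite(f'pics/{n}.png',cv2.cvtColor(img,cv2.COLOR_RGB2BGR))
def K(c):
    f=192/np.tan(np.radians(c['fov_y'])/2); return f,c['cx'],c['cy']
def back(c,u,v,z):
    f,cx,cy=K(c);R=np.array(c['R']);t=np.array(c['t'])
    d=R.T@np.array([(u-cx)/f,(v-cy)/f,1]);o=-R.T@t
    return o+d*(z-o[2])/d[2]
def proj(c,X):
    f,cx,cy=K(c);p=np.array(c['R'])@np.array(X)+np.array(c['t']);return np.array([f*p[0]/p[2]+cx,f*p[1]/p[2]+cy])
E
python3 - <<'E'
from h import *
s=read_state();print(s)
for n in ['scene','top','wrist']:
    save(n+'0',imaging.capture(n)); c=imaging.camera_params(n);print(n,c)
for n in ['scene','top']:
  for o in ['bottle','bottle_neck','mat','extractor','shutter_tab','meter','phone','spray','tub']:
    print(n,o,[(round(d['score'],2),d['rect'],np.round(np.argwhere(d['mask']).mean(0)[::-1],1)) for d in spotter.cut_out(o,n)][:3])
E
```

```text
pics
{'time_s': 0.0, 'joint_positions': array([ 6.50014514e+01,  3.02790784e+01,  8.21570991e+01,  3.22986632e-04,
        6.76891778e+01, -1.02262933e+01]), 'qvel': array([ 0.0833414 , -0.02485699,  0.00270834, -0.10743819, -0.02842642,
       -0.0318616 ]), 'tau': array([ 3.81159100e-05, -4.40038168e+01, -1.76594245e+01,  6.32615970e-02,
        5.82305412e-02, -1.61046210e-04]), 'position': array([0.15901007, 0.60368707, 0.22956646]), 'tcp_rot': array([[ 2.54978631e-01, -9.29306775e-04, -9.66946242e-01],
       [ 9.66944293e-01, -1.98069581e-03,  2.54980021e-01],
       [-2.15218103e-03, -9.99997607e-01,  3.93552776e-04]]), 'force': array([-0.16606065,  0.33968799, -0.84592656]), 'moment': array([-0.05304163, -0.02349804, -0.01589379]), 'opening': 0.995491617071734}
scene {'fov_y': 42.79213944186277, 'cx': 245.825669071812, 'cy': 181.6461121916468, 'R': array([[-0.76871538,  0.6394295 ,  0.01437299],
       [ 0.54316013,  0.66451741, -0.51321894],
       [-0.33771843, -0.38671246, -0.85813736]]), 't': array([ 0.46580661, -0.20620369,  1.91366257])}
top {'fov_y': 44.72216702322306,
[... 1853 characters left out ...]
3], array([384.9, 213.2])), (0.51, [288.6, 190.4, 20.1, 34.0], array([298.1, 209.6]))]
top mat [(0.92, [263.9, 173.5, 80.3, 73.5], array([303.6, 209.3])), (0.46, [248.6, 133.7, 44.1, 23.2], array([270.7, 143.6]))]
top extractor [(0.93, [158.9, 180.8, 68.1, 41.2], array([192.8, 200.2]))]
top shutter_tab [(0.93, [196.9, 185.2, 22.1, 26.7], array([207. , 198.9]))]
top meter [(0.91, [249.1, 133.0, 44.4, 23.8], array([270.5, 143.7]))]
top phone [(0.64, [174.2, 134.6, 35.4, 17.9], array([191.6, 143.5]))]
top spray [(0.68, [155.2, 180.8, 70.6, 35.7], array([192.6, 200. ])), (0.57, [123.2, 236.9, 27.2, 15.5], array([134.3, 245.6]))]
top tub [(0.49, [353.2, 239.9, 18.5, 21.2], array([362.6, 250. ]))]
```

Run:
```python
import cv2
t=cv2.imread('pics/top0.png');s=cv2.imread('pics/scene0.png')
cv2.imwrite('pics/topz.png',cv2.resize(t[110:310,110:410],None,fx=2.6,fy=2.6,interpolation=cv2.INTER_CUBIC))
cv2.imwrite('pics/scenez.png',cv2.resize(s[70:340,150:430],None,fx=2.2,fy=2.2,interpolation=cv2.INTER_CUBIC))
```

```text
(no output)
```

View pics/topz.png

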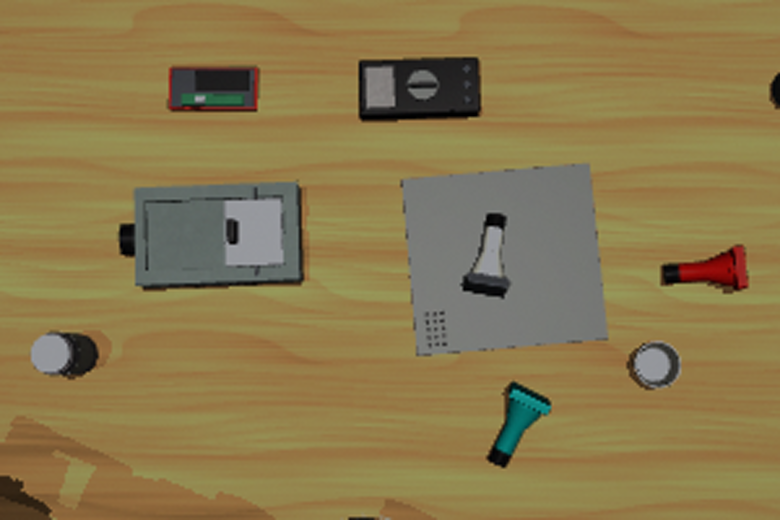

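View pics/scenez.png

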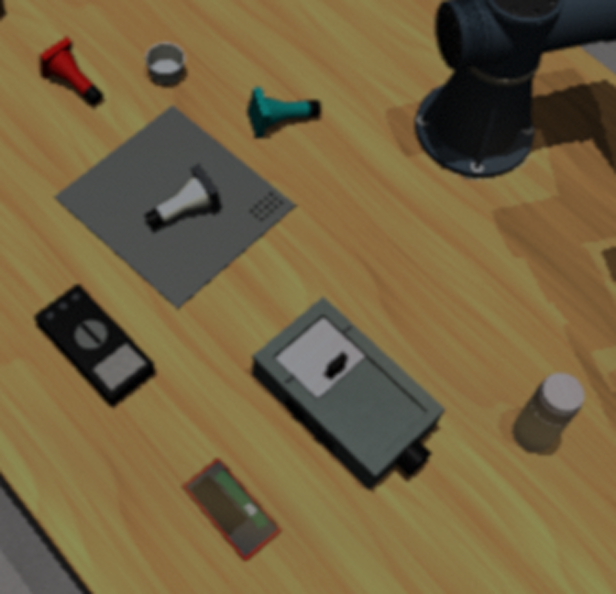

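View pics/wrist0.png

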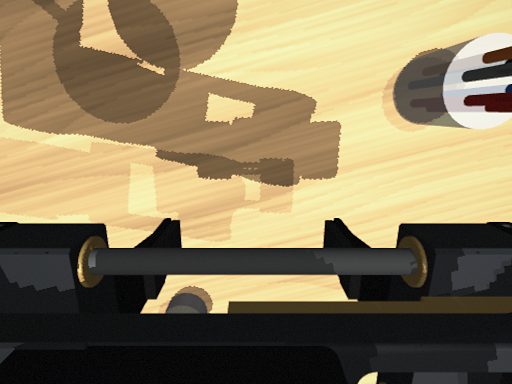

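The pictures show the white bottle on the mat with its cap pointing away from the robot. The look-alikes are turquoise and red, and the shutter tab is on the extractor. I'll compute rough positions from these first.

Run:
```python
from h import *
c=imaging.camera_params('top')
def z(u,v,h): return np.round(back(c,110+u/2.6,110+v/2.6,h),3)
print('foot',z(486,285,.035),'cap',z(495,219,.02))
print('mat corners',z(402,180,.003),z(588,164,.003),z(606,340,.003),z(417,355,.003))
print('tab',z(232,232,.1)); print('ext corners top',z(135,188,.07),z(298,182,.07),z(302,282,.07),z(137,287,.07))
print('spray top',z(48,354,.16),'meter',z(420,88,.036),'tub',z(655,365,.04),'tq',z(515,425,.03))
cw=imaging.camera_params('wrist');o=-cw['R'].T@cw['t'];print('wrist cam',o)
```

```text
foot [ 0.46  -0.186  0.035] cap [ 0.565 -0.201  0.02 ]
mat corners [ 0.628 -0.055  0.003] [ 0.656 -0.35   0.003] [ 0.378 -0.376  0.003] [ 0.352 -0.081  0.003]
tab [0.532 0.2   0.1  ]
ext corners top [0.601 0.354 0.07 ] [0.613 0.105 0.07 ] [0.46  0.096 0.07 ] [0.45  0.346 0.07 ]
spray top [0.347 0.451 0.16 ] meter [ 0.769 -0.082  0.036] tub [ 0.34  -0.444  0.04 ] tq [ 0.247 -0.231  0.03 ]
wrist cam [0.08914079 0.62234154 0.38592524]
```

apply_moves --steps '[{"x": 29,"y": -35,"z": 0,"spin": 0.03},{"x": 29,"y": -38,"z": 0,"spin": 0.03},{"x": 29,"y": -38,"z": 0,"spin": 0.03},{"x": 29,"y": -38,"z": 0,"spin": 0.03},{"x": 29,"y": -38,"z": 0,"spin": 0.03},{"x": 29,"y": -38,"z": 0,"spin": 0.03},{"x": 29,"y": -38,"z": 0,"spin": 0.03},{"x": 29,"y": -38,"z": 0,"spin": 0.03},{"x": 29,"y": -38,"z": 0,"spin": 0.03},{"x": 29,"y": -38,"z": 0,"spin": 0.03},{"x": 0,"y": 0,"z": 0,"spin": 0}]'

```text
time_s: 2.15
position: [0.4598, 0.2152, 0.2331]
tcp_rot: [[-0.061, 0.01, -0.998], [0.998, 0.008, -0.061], [0.008, -1.0, -0.01]]
force: [-0.4, 0.1, 0.1]
opening: 1.0
```

Run:
```python
from h import *
s=read_state();print(s['position'],s['time_s'],np.degrees(np.arctan2(s['tcp_rot'][1,0],s['tcp_rot'][0,0])))
c=imaging.camera_params('wrist')
import pickle;pickle.dump(c,open('c1.pkl','wb'))
save('w1',imaging.capture('wrist'))
for d in spotter.cut_out('shutter_tab','wrist')[:2]: print(d['score'],d['rect'])
```

```text
[0.45979992 0.21520114 0.23309759] 2.15 93.52142123587598
0.9 [172.0, 194.7, 76.8, 53.6]
```

View pics/w1.png

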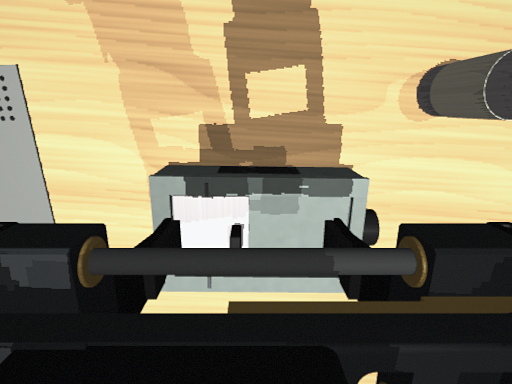

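Run:
```python
from h import *
import pickle
c=pickle.load(open('c1.pkl','rb'))
t=cv2.imread('pics/w1.png');cv2.imwrite('pics/w1z.png',cv2.resize(t[155:305,135:385],None,fx=3.2,fy=3.2,interpolation=cv2.INTER_CUBIC))
print(-c['R'].T@c['t'])
```

```text
[0.38587802 0.20884868 0.38769479]
```

View pics/w1z.png

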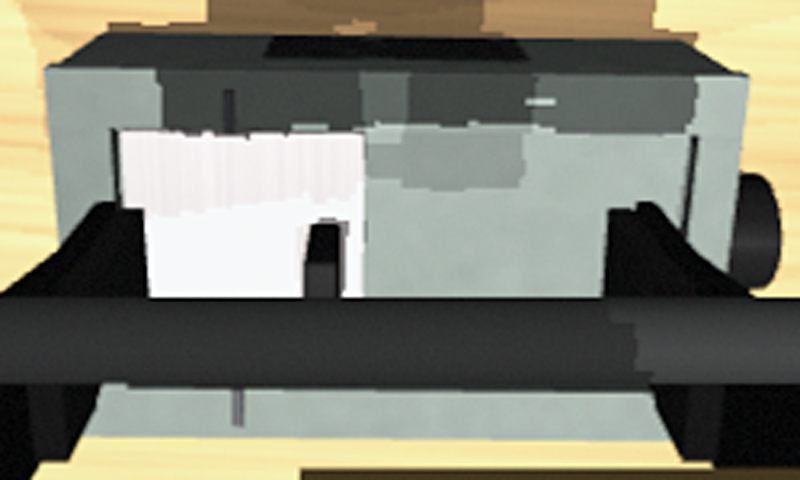

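Run:
```python
from h import *
import pickle
c=pickle.load(open('c1.pkl','rb'))
def z(u,v,h): return np.round(back(c,135+u/3.2,155+v/3.2,h),4)
a,b=z(48,67,.07),z(747,74,.07);print('near corners',a,b,np.linalg.norm(b-a),np.degrees(np.arctan2(b[1]-a[1],b[0]-a[0])))
print('marks',z(229,110,.075),z(238,407,.075))
print('tab top near edge',z(304,262,.103),z(338,262,.103)); print('tab foot',z(305,222,.067),z(345,222,.067))
yw=np.arctan2(b[1]-a[1],b[0]-a[0]); ey=np.array([np.cos(yw),np.sin(yw)]);ex=np.array([ey[1],-ey[0]])
cen=(a[:2]+b[:2])/2+ex*.075;print('centre',cen)
t=(z(304,262,.103)+z(338,262,.103))[:2]/2+ex*.017; print('tab',t,'in box',(t-cen)@ex,(t-cen)@ey)
```

```text
near corners [0.4666 0.1015 0.07  ] [0.4545 0.3485 0.07  ] 0.2472961989194334 92.80455526342598
marks [0.4772 0.166  0.075 ] [0.5967 0.1716 0.075 ]
tab top near edge [0.5207 0.196  0.103 ] [0.52   0.2074 0.103 ]
tab foot [0.5214 0.194  0.067 ] [0.5205 0.209  0.067 ]
centre [0.53546017 0.22866969]
tab [0.53732964 0.2025318 ] in box 0.0005883247025575306 -0.026198057343011102
```

apply_moves --steps '[{"x": 4,"y": -42,"z": 0,"spin": -0.02},{"x": 4,"y": -42,"z": 0,"spin": -0.02},{"x": 4,"y": -42,"z": 0,"spin": -0.02},{"x": 4,"y": -42,"z": 0,"spin": -0.02},{"x": 4,"y": -42,"z": 0,"spin": -0.02},{"x": 4,"y": -42,"z": 0,"spin": -0.02},{"x": 4,"y": -42,"z": 0,"spin": -0.02},{"x": 4,"y": -42,"z": 0,"spin": -0.02},{"x": 4,"y": -42,"z": 0,"spin": -0.02},{"x": 4,"y": -42,"z": 0,"spin": -0.02},{"x": 0,"y": 0,"z": 0,"spin": 0}]'

```text
time_s: 3.35
position: [0.4909, -0.1947, 0.2333]
tcp_rot: [[0.112, 0.006, -0.994], [0.994, 0.016, 0.113], [0.016, -1.0, -0.005]]
force: [0.2, 0.3, -0.4]
opening: 1.0
```

Run:
```python
from h import *
s=read_state();print(s['position'],s['time_s'],np.degrees(np.arctan2(s['tcp_rot'][1,0],s['tcp_rot'][0,0])))
c=imaging.camera_params('wrist')
import pickle;pickle.dump(c,open('c2.pkl','wb'))
im=imaging.capture('wrist');save('w2',im)
for d in spotter.cut_out('bottle','wrist')[:2]: print(d['score'],d['rect'])
save('w2z',cv2.resize(im[60:290,120:390],None,fx=2.6,fy=2.6,interpolation=cv2.INTER_CUBIC))
```

```text
[ 0.49089801 -0.19472468  0.23331803] 3.35 83.54054969414275
0.85 [4.5, 174.6, 45.6, 34.1]
0.75 [232.2, 132.1, 49.8, 97.4]
```

View pics/w2z.png

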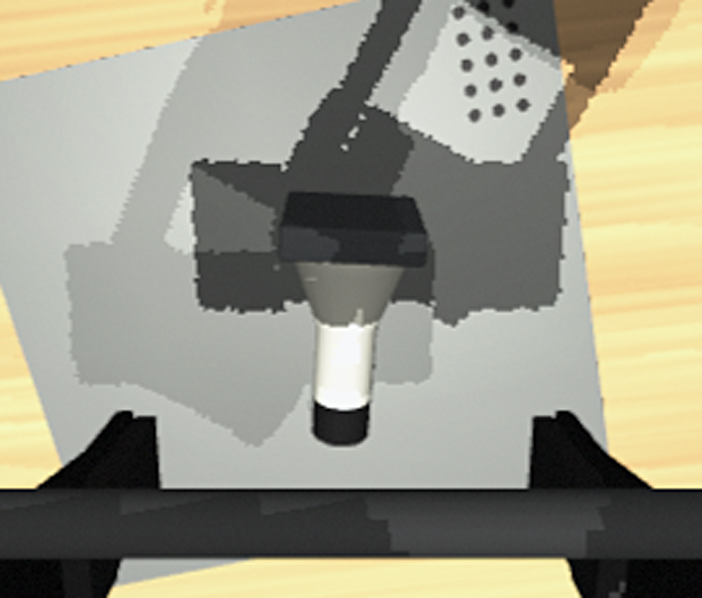

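Run:
```python
from h import *
import pickle
c=pickle.load(open('c2.pkl','rb'))
def z(u,v,h): return np.round(back(c,120+u/2.6,60+v/2.6,h),4)
print('bottom edge',z(287,192,.0055),z(416,198,.0055));
print('top edge',z(280,228,.0685),z(428,233,.0685))
print('neck axis start (58)',z(345,325,.027),'cap start',z(341,405,.02),'cap end',z(341,443,.0178))
print('silh neck',z(316,355,.023),z(374,355,.023))
```

```text
bottom edge [ 0.446  -0.2145  0.0055] [ 0.4564 -0.1503  0.0055]
top edge [ 0.456  -0.2154  0.0685] [ 0.4653 -0.1529  0.0685]
neck axis start (58) [ 0.5124 -0.1931  0.027 ] cap start [ 0.557  -0.2001  0.02  ] cap end [ 0.5793 -0.2026  0.0178]
silh neck [ 0.5274 -0.2096  0.023 ] [ 0.5309 -0.1802  0.023 ]
```

apply_moves --steps '[{"x": 12,"y": 0,"z": -35,"spin": -0.015},{"x": 12,"y": 0,"z": -40,"spin": -0.015},{"x": 12,"y": -1,"z": -40,"spin": -0.015},{"x": 12,"y": -1,"z": -40,"spin": 0},{"x": 0,"y": 0,"z": -25,"spin": 0},{"x": 0,"y": 0,"z": 0,"spin": 0}]' --grip 70

```text
time_s: 4.05
position: [0.5387, -0.1748, 0.05]
tcp_rot: [[0.139, 0.004, -0.99], [0.99, 0.022, 0.139], [0.023, -1.0, -0.001]]
force: [-0.8, 0.2, -0.2]
opening: 0.804
```

apply_moves --steps '[{"x": 0,"y": -15,"z": 0,"spin": 0},{"x": 0,"y": 0,"z": 0,"spin": 0}]'

```text
time_s: 4.25
position: [0.5391, -0.1873, 0.0514]
tcp_rot: [[0.134, 0.004, -0.991], [0.991, 0.023, 0.134], [0.023, -1.0, -0.001]]
force: [0.3, 0.3, 0.2]
opening: 0.802
```

apply_moves --steps '[{"x": 0,"y": -11,"z": -5,"spin": 0.0},{"x": 0,"y": 0,"z": -5,"spin": 0},{"x": 0,"y": 0,"z": 0,"spin": 0}]'

```text
time_s: 4.55
position: [0.541, -0.2007, 0.045]
tcp_rot: [[0.134, 0.011, -0.991], [0.991, 0.019, 0.134], [0.02, -1.0, -0.008]]
force: [0.7, 0.7, -0.1]
opening: 0.806
```

Run:
```python
from h import *
s=read_state();print(s['position'],s['time_s'],np.degrees(np.arctan2(s['tcp_rot'][1,0],s['tcp_rot'][0,0])))
save('w3',imaging.capture('wrist'))
```

```text
[ 0.54098406 -0.20067918  0.04498458] 4.55 82.28528564904116
```

View pics/w3.png

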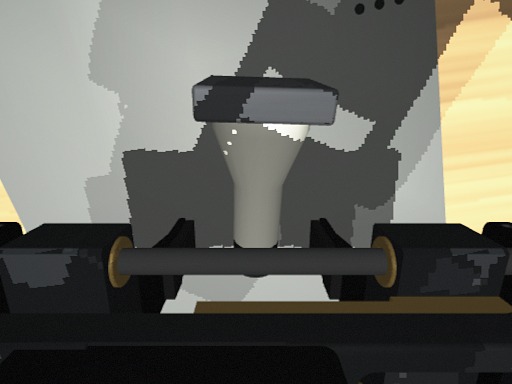

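The bottle neck sits centred between the jaws, with the neck at column 257 and the fingers at columns 185 and 320. I'll descend and close.

apply_moves --steps '[{"x": 0,"y": 0,"z": -15,"spin": -0.01},{"x": 0,"y": 1,"z": -11,"spin": -0.01},{"x": 0,"y": 0,"z": 0,"spin": 0}]'

```text
time_s: 4.9
position: [0.5415, -0.2004, 0.0179]
tcp_rot: [[0.157, 0.013, -0.988], [0.987, 0.017, 0.157], [0.019, -1.0, -0.01]]
force: [-0.5, -0.2, 0.7]
opening: 0.803
```

apply_moves --steps '[{"x": -2,"y": 2,"z": -1,"spin": 0},{"x": 0,"y": 0,"z": 0,"spin": 0},{"x": 0,"y": 0,"z": 0,"spin": 0},{"x": 0,"y": 0,"z": 0,"spin": 0},{"x": 0,"y": 0,"z": 0,"spin": 0},{"x": 0,"y": 0,"z": 0,"spin": 0}]' --grip 10

```text
time_s: 5.5
position: [0.539, -0.1975, 0.0161]
tcp_rot: [[0.156, 0.012, -0.988], [0.988, 0.018, 0.156], [0.02, -1.0, -0.009]]
force: [0.3, -0.2, 0.8]
opening: 0.347
```

apply_moves --steps '[{"x": -4,"y": 1,"z": 11,"spin": 0},{"x": -5,"y": 1,"z": 10,"spin": 0},{"x": -6,"y": 1,"z": 10,"spin": 0},{"x": -8,"y": 1,"z": 9,"spin": 0},{"x": -8,"y": 1,"z": 8,"spin": 0},{"x": 0,"y": 0,"z": 0,"spin": 0}]'

```text
time_s: 6.1
position: [0.5045, -0.1916, 0.0688]
tcp_rot: [[0.156, 0.012, -0.988], [0.988, 0.018, 0.156], [0.019, -1.0, -0.009]]
force: [0.7, -0.6, -2.8]
opening: 0.333
```

Run:
```python
from h import *
s=read_state();print(s['position'],s['force'],s['moment'],s['opening'])
im=imaging.capture('scene');save('s4',cv2.resize(im[70:220,150:330],None,fx=4,fy=4,interpolation=cv2.INTER_CUBIC))
save('w4',imaging.capture('wrist'))
```

```text
[ 0.50449083 -0.19162502  0.06879007] [ 0.7118809  -0.5802475  -2.82324571] [-0.06981505 -0.12602971  0.03458958] 0.33278867490574227
```

View pics/s4.png

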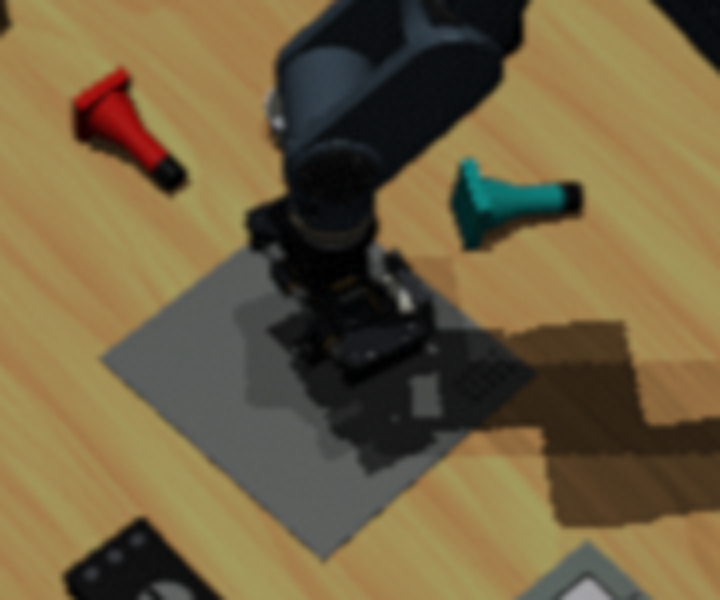

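View pics/w4.png

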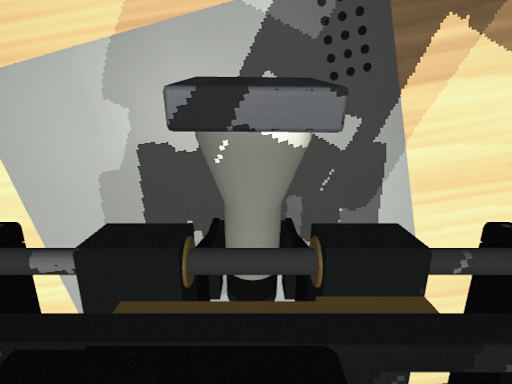

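Run:
```python
from h import *
s=read_state();c=imaging.camera_params('wrist')
p=s['position'];n=p+np.array([0,0,.0077])
d=np.array([.988,-.157,0]);l=np.array([.157,.988,0]);zz=np.array([0,0,1.])
for e in [-15,-9,0,10,20,30]:
    e_=np.radians(e);a=np.cos(e_)*d+np.sin(e_)*zz;m=-np.sin(e_)*d+np.cos(e_)*zz
    P=lambda h,q,w:np.round(proj(c,n+a*(h-.085)+m*q+l*w),0)
    print(e,'under-low',P(0,-.032,-.032),'under-top',P(0,.032,-.032),P(0,.032,.032),'16-top',P(.016,.032,-.032),P(.016,.032,.032))
```

```text
-15 under-low [189.  74.] under-top [155. 108.] [359. 108.] 16-top [162. 155.] [349. 155.]
-9 under-low [193.  79.] under-top [160.  92.] [351.  93.] 16-top [166. 139.] [345. 139.]
0 under-low [197.  88.] under-top [169.  77.] [341.  77.] 16-top [172. 121.] [337. 121.]
10 under-low [201. 101.] under-top [178.  70.] [330.  70.] 16-top [179. 109.] [329. 109.]
20 under-low [205. 115.] under-top [185.  70.] [321.  71.] 16-top [185. 104.] [322. 104.]
30 under-low [207. 131.] under-top [191.  77.] [313.  77.] 16-top [190. 104.] [315. 104.]
```

apply_moves --steps '[{"x": 12,"y": -2,"z": -14,"spin": 0},{"x": 12,"y": -2,"z": -14,"spin": 0},{"x": 12,"y": -2,"z": -13,"spin": 0},{"x": 0,"y": 0,"z": 0,"spin": 0}]'

```text
time_s: 6.6
position: [0.5435, -0.199, 0.0252]
tcp_rot: [[0.157, 0.014, -0.988], [0.987, 0.016, 0.157], [0.018, -1.0, -0.011]]
force: [-0.4, -0.4, -2.2]
opening: 0.332
```

apply_moves --steps '[{"x": 0,"y": 0,"z": 0,"spin": 0},{"x": 0,"y": 0,"z": 0,"spin": 0}]' --grip 29

```text
time_s: 6.8
position: [0.5427, -0.1985, 0.0247]
tcp_rot: [[0.156, 0.012, -0.988], [0.988, 0.018, 0.157], [0.019, -1.0, -0.009]]
force: [-0.2, 0.8, -2.2]
opening: 0.337
```

Run:
```python
from h import *
s=read_state();print(s['position'],s['force'],s['moment'],s['opening']*87)
```

```text
[ 0.54265356 -0.19848825  0.02467319] [-0.16426352  0.75690496 -2.23399146] [-0.02122694 -0.07271446  0.00574329] 29.28301998857678
```

apply_moves --steps '[{"x": 0,"y": 0,"z": 0,"spin": 0},{"x": 0,"y": 0,"z": 0,"spin": 0}]' --grip 29.7

```text
time_s: 7.0
position: [0.5419, -0.1982, 0.0256]
tcp_rot: [[0.156, 0.012, -0.988], [0.987, 0.018, 0.157], [0.019, -1.0, -0.009]]
force: [0.6, 1.2, -1.0]
opening: 0.342
```

Run:
```python
from h import *
for i in range(1):
    s=read_state();print(s['position'],s['force'],s['moment'],s['opening']*87)
im=imaging.capture('wrist');save('w5',im)
```

```text
[ 0.54188952 -0.19824332  0.02563165] [ 0.58956333  1.20305862 -1.03392924] [-0.03628008 -0.026198    0.02478246] 29.783109749640857
```

View pics/w5.png

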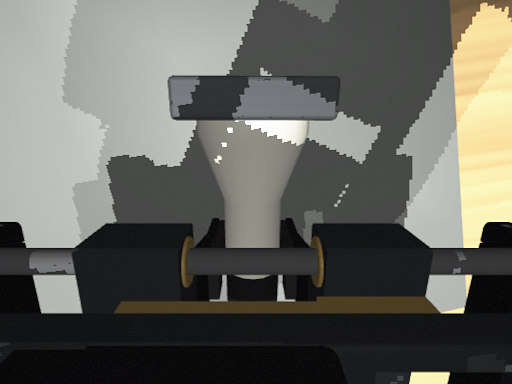

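apply_moves --steps '[{"x": -2,"y": 0,"z": 5,"spin": 0},{"x": -2,"y": 0,"z": 5,"spin": 0},{"x": -3,"y": 0,"z": 5,"spin": 0},{"x": -3,"y": 1,"z": 5,"spin": 0},{"x": 0,"y": 0,"z": 0,"spin": 0}]'

```text
time_s: 7.55
position: [0.5304, -0.1969, 0.049]
tcp_rot: [[0.157, 0.012, -0.988], [0.987, 0.018, 0.157], [0.019, -1.0, -0.009]]
force: [-0.3, 0.5, -2.2]
opening: 0.34
```

```bash
cat > est.py <<'E'
from h import *
import sys
s=read_state();c=imaging.camera_params('wrist')
print(s['time_s'],s['position'],s['force'],s['moment'],s['opening']*87)
im=imaging.capture('wrist');save(sys.argv[1],im)
n=s['position']+np.array([0,0,.0077])
d=np.array([.988,-.157,0]);l=np.array([.157,.988,0]);zz=np.array([0,0,1.])
for e in [-9,0,10,20,30,40,50,60,70,80,90]:
    e_=np.radians(e);a=np.cos(e_)*d+np.sin(e_)*zz;m=-np.sin(e_)*d+np.cos(e_)*zz
    P=lambda h,q,w:np.round(proj(c,n+a*(h-.085)+m*q+l*w),0)
    print(e,'under-top',P(0,.032,-.032),P(0,.032,.032),'16-top',P(.016,.032,-.032),P(.016,.032,.032), 'low z',(n+a*(-.085)-m*.032)[2]-.003)
E
python3 est.py w6
```

```text
7.55 [ 0.53036793 -0.19694427  0.04897887] [-0.30794754  0.51647807 -2.15919565] [0.0166494  0.09149631 0.03090885] 29.591094287673194
-9 under-top [160.  92.] [351.  92.] 16-top [166. 139.] [344. 139.] low z 0.03536977058904011
0 under-top [169.  77.] [340.  77.] 16-top [172. 121.] [337. 121.] low z 0.021678867959664897
10 under-top [177.  70.] [330.  70.] 16-top [179. 109.] [329. 109.] low z 0.007404924761585159
20 under-top [185.  70.] [321.  71.] 16-top [185. 104.] [322. 104.] low z -0.005463008088166015
30 under-top [191.  77.] [313.  77.] 16-top [190. 104.] [315. 104.] low z -0.016533944961437137
40 under-top [196.  87.] [307.  87.] 16-top [195. 109.] [309. 109.] low z -0.02547150104349824
50 under-top [201.  99.] [302.  99.] 16-top [198. 117.] [305. 117.] low z -0.03200411321541749
60 under-top [204. 114.] [298. 114.] 16-top [202. 127.] [301. 127.] low z -0.0359332913620124
70 under-top [207. 129.] [294. 129.] 16-top [205. 139.] [297. 138.] low z -0.037139649393558724
80 under-top [209. 145.] [292. 145.] 16-top [207. 152.] [295. 151.] low z -0.03558653273171457
90 under-top [211. 162.] [290. 161.] 16-top [209. 165.] [293. 165.] low z -0.03132113204033511
```

View pics/w6.png

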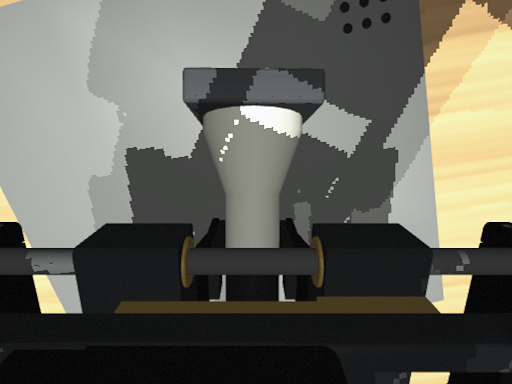

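It's rotating along the arc with the loosened grip, and the elevation is now about 17°. I'll continue.

apply_moves --steps '[{"x": -5,"y": 1,"z": 6,"spin": 0},{"x": -5,"y": 1,"z": 5,"spin": 0},{"x": -6,"y": 1,"z": 5,"spin": 0},{"x": -6,"y": 1,"z": 4,"spin": 0},{"x": -7,"y": 1,"z": 4,"spin": 0},{"x": 0,"y": 0,"z": 0,"spin": 0}]'

```text
time_s: 8.2
position: [0.5009, -0.1925, 0.0758]
tcp_rot: [[0.157, 0.017, -0.988], [0.987, 0.015, 0.157], [0.018, -1.0, -0.014]]
force: [-0.5, 0.1, -1.2]
opening: 0.342
```

```bash
python3 est.py w7
```

```text
8.2 [ 0.50087735 -0.19247438  0.07581823] [-0.45000585  0.07270005 -1.21352957] [-0.02663166 -0.03468808 -0.02386894] 29.71428799996076
-9 under-top [160.  93.] [351.  93.] 16-top [166. 140.] [344. 140.] low z 0.06220913580944218
0 under-top [168.  77.] [341.  77.] 16-top [172. 122.] [337. 121.] low z 0.04851823318006697
10 under-top [177.  70.] [330.  70.] 16-top [178. 109.] [329. 109.] low z 0.03424428998198724
20 under-top [185.  70.] [321.  71.] 16-top [184. 104.] [322. 104.] low z 0.02137635713223606
30 under-top [191.  76.] [313.  77.] 16-top [190. 104.] [315. 104.] low z 0.010305420258964939
40 under-top [196.  86.] [307.  87.] 16-top [194. 109.] [310. 109.] low z 0.0013678641769038343
50 under-top [201.  99.] [302.  99.] 16-top [198. 116.] [305. 116.] low z -0.0051647479950154155
60 under-top [204. 113.] [298. 113.] 16-top [202. 126.] [301. 126.] low z -0.009093926141610323
70 under-top [207. 128.] [295. 128.] 16-top [205. 138.] [298. 138.] low z -0.010300284173156649
80 under-top [209. 145.] [292. 144.] 16-top [207. 151.] [295. 151.] low z -0.008747167511312489
90 under-top [211. 161.] [290. 161.] 16-top [209. 165.] [293. 165.] low z -0.004481766819933035
```

View pics/w7.png

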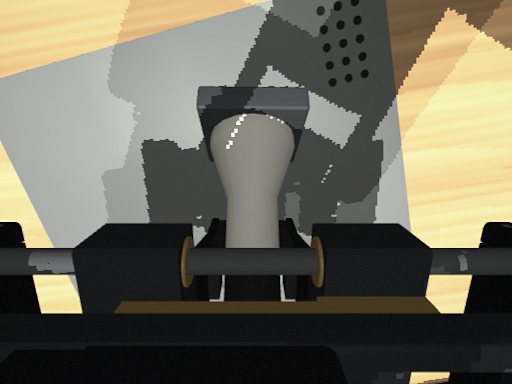

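apply_moves --steps '[{"x": -7,"y": 1,"z": 4,"spin": 0},{"x": -7,"y": 1,"z": 3,"spin": 0},{"x": -7,"y": 1,"z": 2,"spin": 0},{"x": -7,"y": 1,"z": 2,"spin": 0},{"x": -7,"y": 1,"z": 1,"spin": 0},{"x": -7,"y": 1,"z": 0,"spin": 0},{"x": -7,"y": 1,"z": 0,"spin": 0},{"x": 0,"y": 0,"z": 0,"spin": 0}]'

```text
time_s: 9.05
position: [0.4464, -0.1841, 0.0877]
tcp_rot: [[0.157, 0.014, -0.988], [0.987, 0.017, 0.157], [0.019, -1.0, -0.011]]
force: [-0.4, -0.0, -0.6]
opening: 0.34
```

```bash
python3 est.py w8
```

```text
9.05 [ 0.44642867 -0.18412705  0.08773995] [-0.43554104 -0.01508053 -0.59036533] [ 0.08784879  0.20989764 -0.03407731] 29.573828515644976
-9 under-top [160.  92.] [351.  92.] 16-top [166. 139.] [344. 139.] low z 0.07413085099622788
0 under-top [169.  77.] [341.  77.] 16-top [172. 121.] [337. 121.] low z 0.06043994836685267
10 under-top [177.  70.] [330.  70.] 16-top [179. 109.] [329. 109.] low z 0.046166005168772936
20 under-top [185.  70.] [321.  71.] 16-top [185. 104.] [322. 104.] low z 0.03329807231902175
30 under-top [191.  77.] [313.  77.] 16-top [190. 104.] [315. 104.] low z 0.022227135445750636
40 under-top [196.  87.] [307.  87.] 16-top [195. 109.] [310. 109.] low z 0.013289579363689533
50 under-top [201.  99.] [302.  99.] 16-top [199. 117.] [305. 116.] low z 0.006756967191770282
60 under-top [204. 113.] [298. 113.] 16-top [202. 127.] [301. 127.] low z 0.0028277890451753737
70 under-top [207. 129.] [294. 129.] 16-top [205. 138.] [298. 138.] low z 0.0016214310136290497
80 under-top [209. 145.] [292. 145.] 16-top [207. 151.] [295. 151.] low z 0.0031745476754732075
90 under-top [211. 161.] [290. 161.] 16-top [209. 165.] [293. 165.] low z 0.007439948366852662
```

View pics/w8.png

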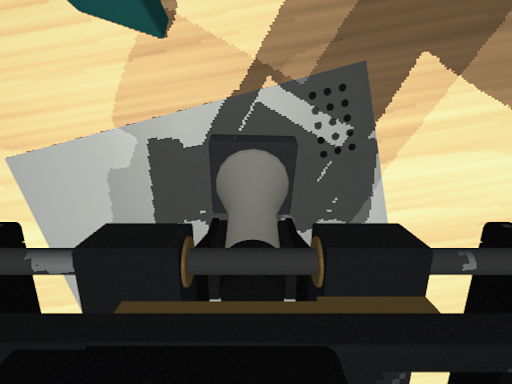

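Tilt is now about 15°. I'll bring it nearly upright and then release.

apply_moves --steps '[{"x": -6,"y": 1,"z": -1,"spin": 0},{"x": -6,"y": 1,"z": -1,"spin": 0},{"x": -6,"y": 1,"z": -2,"spin": 0},{"x": -3,"y": 0,"z": -2,"spin": 0},{"x": 0,"y": 0,"z": 0,"spin": 0}]'

```text
time_s: 9.6
position: [0.4244, -0.1805, 0.0823]
tcp_rot: [[0.157, 0.015, -0.988], [0.987, 0.017, 0.157], [0.019, -1.0, -0.012]]
force: [0.8, 0.8, -0.1]
opening: 0.342
```

```bash
python3 est.py w9|grep -v under-top.*-
```

```text
9.6 [ 0.42438876 -0.18045291  0.08227183] [ 0.84451142  0.78694964 -0.06975803] [-0.02912207 -0.1553423   0.00523334] 29.75799747953212
```

View pics/w9.png

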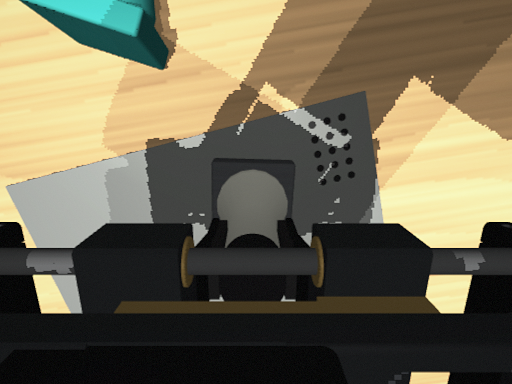

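apply_moves --steps '[{"x": 0,"y": 0,"z": 0,"spin": 0},{"x": 0,"y": 0,"z": 0,"spin": 0},{"x": 0,"y": 0,"z": 0,"spin": 0}]' --grip 33

```text
time_s: 9.95
position: [0.4245, -0.1806, 0.0817]
tcp_rot: [[0.157, 0.014, -0.988], [0.987, 0.018, 0.157], [0.02, -1.0, -0.011]]
force: [-0.0, 1.4, 1.5]
opening: 0.375
```

apply_moves --steps '[{"x": 0,"y": 0,"z": 0,"spin": 0},{"x": 0,"y": 0,"z": 0,"spin": 0},{"x": 0,"y": 0,"z": 0,"spin": 0},{"x": 0,"y": 0,"z": 0,"spin": 0},{"x": 0,"y": 0,"z": 0,"spin": 0},{"x": 0,"y": 0,"z": 0,"spin": 0}]' --grip 75

```text
time_s: 10.55
position: [0.4249, -0.1812, 0.0815]
tcp_rot: [[0.156, 0.015, -0.988], [0.988, 0.017, 0.157], [0.019, -1.0, -0.012]]
force: [-0.4, -0.3, -0.4]
opening: 0.818
```

```bash
python3 est.py w10|grep -v under-top.*-
```

```text
10.55 [ 0.4249469  -0.18124441  0.08154187] [-0.44655435 -0.34747897 -0.3529318 ] [-0.04042639  0.01430417 -0.02964849] 71.17009932992127
```

View pics/w10.png

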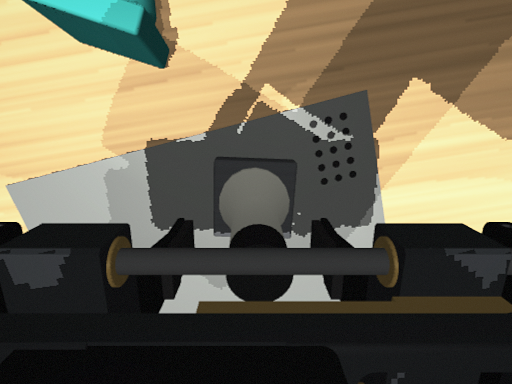

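apply_moves --steps '[{"x": 0,"y": 0,"z": 10,"spin": 0},{"x": 0,"y": 0,"z": 15,"spin": 0},{"x": 0,"y": 0,"z": 15,"spin": 0}]'

```text
time_s: 10.9
position: [0.4236, -0.1803, 0.1221]
tcp_rot: [[0.157, 0.011, -0.988], [0.987, 0.02, 0.157], [0.021, -1.0, -0.007]]
force: [0.1, -0.5, 0.6]
opening: 0.857
```

apply_moves --steps '[{"x": 0,"y": 0,"z": 20,"spin": 0},{"x": 0,"y": 0,"z": 20,"spin": 0},{"x": 0,"y": 0,"z": 25,"spin": 0},{"x": 0,"y": 0,"z": 25,"spin": 0},{"x": 0,"y": 0,"z": 25,"spin": 0},{"x": 0,"y": 0,"z": 0,"spin": 0}]'

```text
time_s: 11.5
position: [0.4232, -0.18, 0.2472]
tcp_rot: [[0.156, 0.015, -0.988], [0.988, 0.016, 0.156], [0.018, -1.0, -0.013]]
force: [-0.0, -0.8, 0.6]
opening: 0.859
```

Run:
```python
from h import *
print(read_state()['position'])
im=imaging.capture('scene');save('s11',cv2.resize(im[70:270,150:370],None,fx=3,fy=3,interpolation=cv2.INTER_CUBIC))
im=imaging.capture('top');save('t11',cv2.resize(im[110:310,110:410],None,fx=2.6,fy=2.6,interpolation=cv2.INTER_CUBIC))
```

```text
[ 0.42323355 -0.17999858  0.24715413]
```

View pics/s11.png

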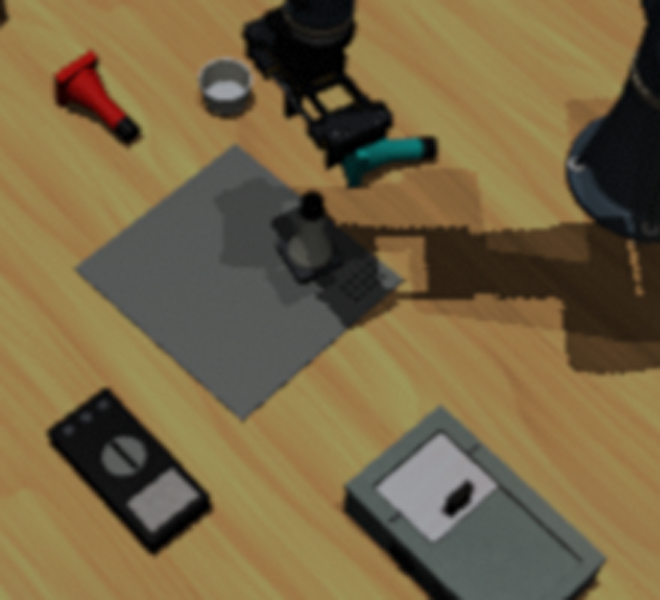

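View pics/t11.png

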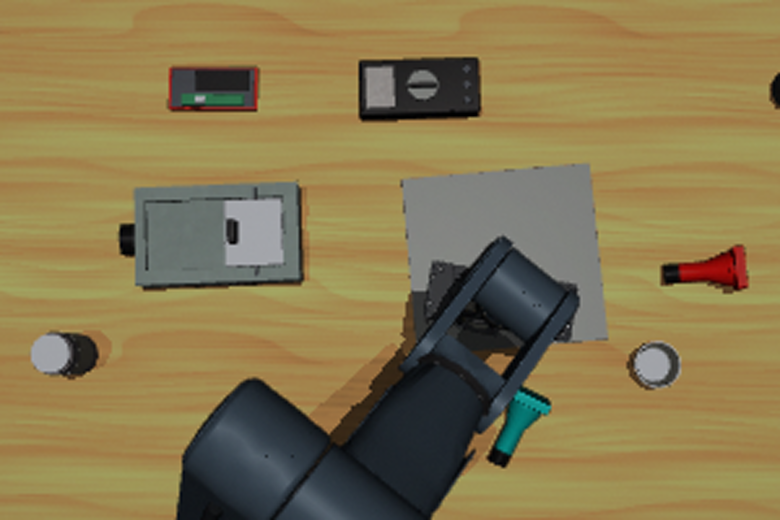

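apply_moves --steps '[{"x": 8,"y": 38,"z": 0,"spin": 0.021},{"x": 12,"y": 38,"z": 0,"spin": 0.021},{"x": 12,"y": 38,"z": 0,"spin": 0.021},{"x": 12,"y": 38,"z": 0,"spin": 0.021},{"x": 12,"y": 38,"z": 0,"spin": 0.021},{"x": 12,"y": 38,"z": 0,"spin": 0.021},{"x": 12,"y": 38,"z": 0,"spin": 0.021},{"x": 12,"y": 38,"z": 0,"spin": 0.021},{"x": 12,"y": 38,"z": 0,"spin": 0.021},{"x": 12,"y": 38,"z": 0,"spin": 0.021},{"x": 0,"y": 0,"z": 0,"spin": 0}]' --grip 45

```text
time_s: 12.7
position: [0.5296, 0.2157, 0.2282]
tcp_rot: [[-0.053, -0.025, -0.998], [0.998, 0.021, -0.054], [0.022, -0.999, 0.024]]
force: [-0.3, -0.0, 0.3]
opening: 0.516
```

apply_moves --steps '[{"x": 7,"y": -13,"z": -20,"spin": -0.004},{"x": 0,"y": 0,"z": -25,"spin": 0},{"x": 0,"y": 0,"z": -25,"spin": 0},{"x": 0,"y": 0,"z": 0,"spin": 0}]'

```text
time_s: 13.1
position: [0.5321, 0.2015, 0.1509]
tcp_rot: [[-0.052, -0.036, -0.998], [0.998, 0.018, -0.053], [0.02, -0.999, 0.035]]
force: [-1.3, -0.7, -0.4]
opening: 0.514
```

Run:
```python
from h import *
print(read_state()['position'])
c=imaging.camera_params('wrist')
save('w12',imaging.capture('wrist'))
print(proj(c,[.537,.2025,.103]))
```

```text
[0.53214394 0.20154303 0.15092904]
[252.14548451 220.0287371 ]
```

View pics/w12.png

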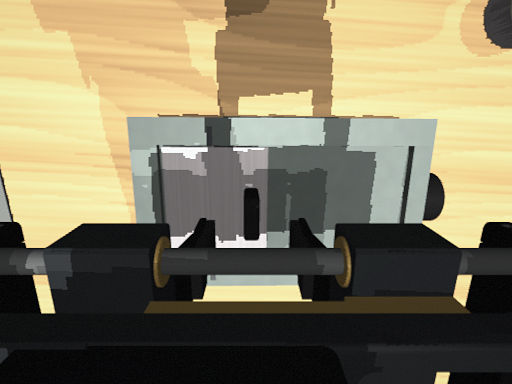

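The tab at column 251 is centred between the fingers. I'll descend.

apply_moves --steps '[{"x": 3,"y": 1,"z": -20,"spin": 0},{"x": 2,"y": 0,"z": -20,"spin": 0},{"x": 0,"y": 0,"z": -15,"spin": 0},{"x": 0,"y": 0,"z": 0,"spin": 0}]'

```text
time_s: 13.55
position: [0.5401, 0.2012, 0.0994]
tcp_rot: [[-0.051, -0.029, -0.998], [0.999, 0.019, -0.051], [0.02, -0.999, 0.028]]
force: [0.3, 0.0, 0.5]
opening: 0.519
```

apply_moves --steps '[{"x": -2,"y": 1,"z": -10,"spin": 0},{"x": 0,"y": 0,"z": -6,"spin": 0},{"x": 0,"y": 0,"z": 0,"spin": 0}]'

```text
time_s: 13.85
position: [0.5396, 0.202, 0.0852]
tcp_rot: [[-0.05, -0.024, -0.998], [0.999, 0.019, -0.051], [0.02, -1.0, 0.023]]
force: [0.4, -0.5, -0.2]
opening: 0.516
```

apply_moves --steps '[{"x": 0,"y": 0,"z": 0,"spin": 0},{"x": 0,"y": 0,"z": 0,"spin": 0},{"x": 0,"y": 0,"z": 0,"spin": 0},{"x": 0,"y": 0,"z": 0,"spin": 0},{"x": 0,"y": 0,"z": 0,"spin": 0},{"x": 0,"y": 0,"z": 0,"spin": 0}]' --grip 2

```text
time_s: 14.45
position: [0.5407, 0.2024, 0.0871]
tcp_rot: [[-0.051, -0.021, -0.999], [0.999, 0.02, -0.051], [0.021, -1.0, 0.02]]
force: [-0.5, 1.4, -1.4]
opening: 0.139
```

Run:
```python
from h import *
s=read_state();print(s['position'],s['opening']*87,s['force'])
save('w13',imaging.capture('wrist'))
```

```text
[0.54070256 0.20239372 0.08709207] 12.083079334377208 [-0.47532558  1.37083426 -1.42107062]
```

View pics/w13.png

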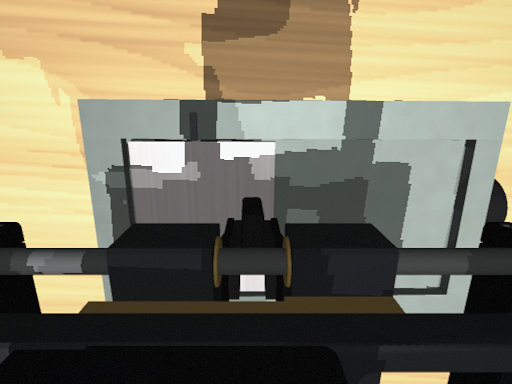

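The tab is gripped at 12 mm. I'll slide it 40 mm.

apply_moves --steps '[{"x": 0,"y": 7,"z": 0,"spin": 0},{"x": -1,"y": 8,"z": 0,"spin": 0},{"x": 0,"y": 8,"z": 0,"spin": 0},{"x": -1,"y": 8,"z": 0,"spin": 0},{"x": 0,"y": 8,"z": 0,"spin": 0},{"x": 0,"y": 0,"z": 0,"spin": 0}]'

```text
time_s: 15.1
position: [0.5391, 0.2368, 0.0871]
tcp_rot: [[-0.055, -0.022, -0.998], [0.998, 0.005, -0.055], [0.006, -1.0, 0.021]]
force: [1.4, -6.9, 0.8]
opening: 0.132
```

apply_moves --steps '[{"x": 0,"y": 7,"z": 0,"spin": 0}]'

```text
time_s: 15.2
position: [0.5389, 0.2423, 0.087]
tcp_rot: [[-0.055, -0.023, -0.998], [0.998, 0.002, -0.055], [0.003, -1.0, 0.023]]
force: [0.3, -8.4, 2.0]
opening: 0.136
```

Run:
```python
from h import *
for i in range(6):
    s=read_state();print(s['time_s'],s['position'],s['opening']*87,s['force'][1]); im=imaging.capture('top')
save('t14',cv2.resize(im[160:240,140:320],None,fx=4.4,fy=4.4,interpolation=cv2.INTER_CUBIC))
save('w14',imaging.capture('wrist'));save('s14',imaging.capture('scene'))
```

```text
15.2 [0.53886024 0.24225003 0.08702504] 11.860850338569518 -8.370837282672104
15.25 [0.53878018 0.24345908 0.08701136] 11.813356935624974 -7.018885558198645
15.3 [0.5388047  0.24320164 0.08702259] 11.680632036634407 -7.709323838858122
15.35 [0.53878415 0.24301137 0.08700852] 11.856825612618595 -7.442019784237984
15.4 [0.5387925  0.24288382 0.08703489] 12.013413644784812 -6.5483373000888125
15.45 [0.53882157 0.2427795  0.08702865] 11.922577221787042 -8.605639929664898
```

View pics/w14.png

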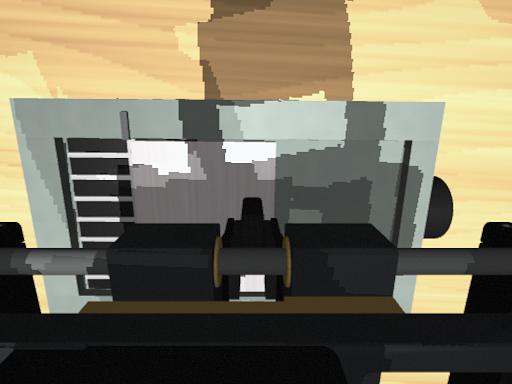

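View pics/s14.png

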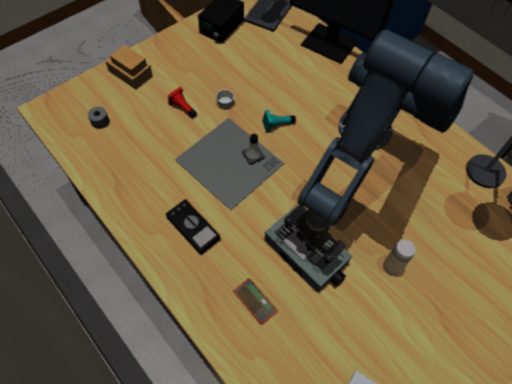

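Run:
```python
from h import *
for i in range(8):
    s=read_state();im=imaging.capture('wrist')
print(s['time_s'],s['position'],s['force'])
save('w15',im)
d=spotter.cut_out('bottle','scene')
t=imaging.capture('top');save('t15',cv2.resize(t[160:270,180:400],None,fx=3.4,fy=3.4,interpolation=cv2.INTER_CUBIC))
```

```text
15.95 [0.53882118 0.24262164 0.08701995] [-0.17213077 -7.50606558  1.6602876 ]
```

View pics/t15.png

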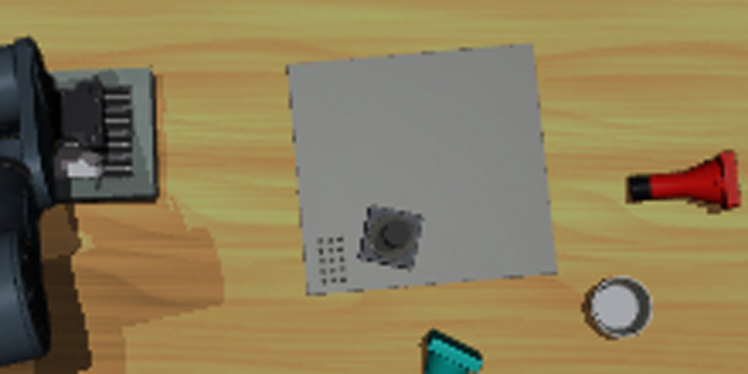

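```bash
python3 -c "
from rig import job;print(job.hand_in())"
```

```text
the job is handed in; nothing more can be done
None
```

The solvent bottle stands upright on the mat, let go, and the gripper is holding the shutter at about half open. I handed the job in at about 16 s. It reports no verdict, so what follows rests on my own checks.

- **Bottle:** I gripped the neck and lifted. At full grip force the bottle came off the mat without rotating, so I set it down again and loosened the grip slightly. I then moved the neck in an arc about the foot edge until it stood nearly vertical, and released it. The last top picture, taken while the shutter was held, shows it upright on the mat. Its centre is roughly 55 mm from the near mat edge.
- **Shutter:** I gripped the tab, which measured 12 mm between the pads as expected, and slid it about 40 mm. The wrist picture shows the shutter edge at the half-open bar. The force along the slide is about 7.5 N, against the 7.8 N expected at half. The position settled from 0.2435 to 0.2426 m over the last 0.7 s and was steady at the end.
- **Other objects:** In the pictures, the multimeter, phone, spray can and tub appear where they started.
- **What went wrong on the way:** One descent drifted about 20 mm sideways. I corrected it before gripping, and nothing was touched.

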